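# Set the height stop to a sample bottle and clamp it

### The arm

A 7-joint arm with a two-finger parallel gripper is mounted at the origin on the work surface. World frame = base frame: x ahead of the robot, y to its left, z up, the work surface at z = 0. Lengths are in m, angles in rad, forces in N, time in s.
With the tool pointing down it reaches from about 0.4 to 0.9 m from the base axis. Payload 5.5 kg.
Tool frame: the origin (TCP) lies midway between the tips of the shut fingers; the grasp point (between the pads) lies 19 mm behind it; z points along the fingers, y is the direction in which the jaws open and shut (so a half turn about z gives the same grasp; the last joint's range is limited). The gripper opens to 85 mm and grips with 20 to 120 N. Pads are 22 mm wide; open, the fingers measure 114 mm over their backs; the gripper's body (76 mm by 85 mm) begins 54 mm behind the grasp point. The pads swing forward as they close: fully open they stand 13 mm farther back than shut.
Start: joints at [1.429, 0.501, -0.427, 1.55, 0.221, 1.138, -0.21], TCP at [0.256, -0.597, 0.231] pointing down, gripper open.
Joint ranges: [-2.88, 2.88], [-0.31, 2.03], [-1.54, 1.56], [0.2, 2.42], [-1.41, 4.55], [0.19, 2.02], [-2.57, 2.57]. Speed limits (rad/s): [2.57, 2.57, 3.14, 3.14, 3.14, 3.14, 3.14].

### API

Orientations are given as [roll, pitch, yaw] about the fixed x, y, z axes, in that order (R = Rz(yaw) Ry(pitch) Rx(roll)).
In Python, from station import r gives the robot as it stands. The module is installed in compiled form; this text tells all that it offers.
- The arm moves only by the tool servo_tool, never from a script. Its arguments are lists of equal length, an entry for each row: "delta_pos": the shift along the tool's x, y, z in m, a list of three; "yaw": the turn about the tool's z in degrees; "hand": the gripper's target within -1 to 1 (fully open at 1, half-way at 0, shut at -1). In form: {"delta_pos": [[x, y, z], ...], "yaw": [yaw, ...], "hand": [hand, ...]}. A call has 1 to 5 rows; each row is the pose to reach, as a shift and turn from the pose measured when the call began, along the tool's axes at that moment; what a row does not reach only later rows make up. A row lasts 1/12 s, in which the tool goes at most 41.7 mm and 7.16 degrees, less where a joint would pass 70% of its speed; a pose out of reach is approached as far as the arm can. A call with a gripper value outside its range is refused whole. The fingers move at their own pace and stop on an object; "grip_force" is the grip in N (left out, the last holds). Time passes only in rows, so rows that repeat a pose let the fingers close. It gives the time, the measured TCP pose, the force and the opening at its end, in the units of the state.
- r.observe(): the state, without advancing time (a new reading comes with each control period).
- r.grab_frame(name): name is "side" or "top" or "wrist"; returns (picture, depth): 420x560x3 uint8, red, green, blue; 420x560 float32, m along the optical axis (not along the pixel's ray), 0 where there is no reading.
- r.get_calibration(name): a dict with "camera_matrix" (3x3 intrinsics, pixels), "rvec" (rotation vector, rad) and "tvec" (3), from world to camera coordinates, as OpenCV has them. Camera axes: x right, y down, z forward; pixel columns grow to the right and rows downward; lengths in m; the calibration is good to about 2 mm. The wrist camera is an equidistant fisheye: a pixel r from the principal point sees the ray r / f radians off the axis. A picture is of the moment at which its call begins: read the wrist's pose just before it. get_calibration takes no time and is no camera call; for the wrist camera it gives the pose at the moment of the call.
- r.sign_off(): hands the job in, once; it reports no verdict.
The state is a dict: "t": time; "joint_positions": joint angles; "joint_velocities": joint speeds; "tau": joint torques, N m; "position": TCP position; "eef_rot": TCP orientation; "ft_force": force on the tool from outside, world axes, zero at the start; "ft_torque": the same for the moment, N m; "width": finger opening in m.
Only numpy, scipy, OpenCV 4.12 (cv2) and the standard library are available. Lean on these libraries where they do the work, as an engineer would, in place of code of your own. Each camera call takes 0.05 s, during which the arm holds its last target.

### The job

On the bench stand, swing the clamp lever loose, gently lower the stop rod until its foot rests on the cap of the sample bottle standing in the nest, then swing the lever back fully home so the stop is locked there, still touching the cap. The bottle is thin glass, so keep the pressure on it light (under 10 N) and do not tip it, leave the other things on the table where they are, and let go at the end.

Things in the scene. Friction and masses are not known exactly. Their poses are not given: they have to be found in the camera images.
- stand: Grey C-shaped stand, fixed to the table. Origin on the table under the axis of the stop rod and bottle nest; x points from the rod to the column (front face 63 mm away), z up. Base plate 20 mm thick; nest: ring, inner diameter 34, 8 mm high. Head overhead: x -24 to 96, y -24 to 44, z 130 to 155 mm; only the knob and the clamp lever rise above it.
- stop (a joint): How far the stop rod is lowered, m: 0 fully up, 0.045 end of travel. The upright steel rod (14 mm) slides in the head with about 4 N of friction (its weight of 2 N helps downwards), so it stays where it is left. While clamped, do not expect to move it.
- knob_top (a point): Centre of the flat top face of the round knob on the stop rod (28 mm diameter, 20 mm tall, 225 mm above the table when the rod is fully up). It may be pushed from above or pinched.
- foot: Round flat foot at the rod's lower end, 18 mm diameter, 6 mm tall, on a stiff rubber backing that gives about 1 mm under 15 N; origin at the centre of its underside, 120 mm above the table when the rod is fully up.
- clamp (a joint): Clamp lever angle, rad: 0 fully home = locked (lever along the stand's +y), growing to 1.3 = loose (lever turned counterclockwise seen from above, towards the stand's -x). An eccentric begins to bite on the rod below about 0.65; from there to 0 it needs up to about 15 N at the pin. It stays where it is left.
- clamp_axis (a point): On the vertical turning axis of the clamp lever, 25 mm to the +y side of the rod axis, 165 mm above the table, at the height of the lever bar. It carries the stand's axes.
- clamp_pin (a point): Centre of the top end of the round upright pin at the lever's end: pin 12 mm diameter, 65 mm from the turning axis, top 210 mm above the table; its free length above the lever bar is 40 mm (170 to 210 mm above the table). Pinch or push it from above.
- bottle: The sample bottle: small round glass bottle with white cap, loose in the nest under the rod. Glass 31 mm diameter, 37 mm to the shoulder; cap 20 mm diameter. Origin at the centre of its underside, 20 mm above the table. The cap is screwed on more or less far, so the overall height is anything from 62 to 76 mm; the cap does not yield when pressed.
- spare_a: Bystander: similar small bottle (70 mm tall) standing on the stand's base plate, not in the nest. Origin at its underside.
- spare_b: Bystander: similar bottle on the table near the stand, 66 mm tall. Origin at its underside.
- spare_c: Bystander: similar bottle on the table near the stand, 72 mm tall. Origin at its underside.
- tape: Bystander: empty tape core, 90 mm diameter, 24 mm tall, lying on the table. Origin at its underside.
- cap_dish: Bystander: white dish of caps, 72 mm diameter, 33 mm tall. Origin at its underside.
- carton: Bystander: small closed cardboard carton 70 x 90 x 50 mm. Origin at its underside.
Not all that is in view belongs to the job. Leave any blue or red look-alike of the bottle alone.

How it is judged:
By the outcome, as a careful person would: the job done as asked, in the order asked, and still so for the second after the job is handed in, with the robot touching nothing.
It also fails if it takes over 64 s, if anything falls off the work surface, if the arm or the gripper's body presses on something with over 40 N, if the wrist force passes 120 N, or if a joint passes its speed limit or range.

## Working session

There is one attempt and no reset: what is moved stays moved. The work goes in short steps, Python scripts to look and compute and a tool call to move; the robot and the scene stay as the last step left them, time stands still between calls to the robot, and variables do not carry over. Pictures are saved under pics/ and viewed, and the job is handed in when it is done.

Besides the shell and the picture viewer there is one more tool, called after "Call:" in YAML: its name, and indented under it one key for each argument. servo_tool: Moves the arm, as the interface text tells. Its arguments: {"type":"object","properties":{"delta_pos":{"type":"array","items":{"type":"array","items":{"type":"number"}}},"yaw":{"type":"array","items":{"type":"number"}},"hand":{"type":"array","items":{"type":"number"}},"grip_force":{"type":"number"}},"required":["delta_pos","yaw","hand"]}

```bash
mkdir -p pics
cat > h.py <<'E'
import numpy as np, cv2
from station import r
def grab(n,tag):
    cal=r.get_calibration(n); p,d=r.grab_frame(n)
    cv2.imwrite(f'pics/{tag}.png',p[:,:,::-1]); np.savez(f'pics/{tag}.npz',p=p,d=d,K=cal['camera_matrix'],rv=cal['rvec'],tv=cal['tvec'])
    return p,d,cal
def cloud(tag):
    z=np.load(f'pics/{tag}.npz'); d=z['d'];K=z['K'];R=cv2.Rodrigues(z['rv'])[0]
    v,u=np.mgrid[:d.shape[0],:d.shape[1]]
    P=np.stack([(u-K[0,2])/K[0,0]*d,(v-K[1,2])/K[1,1]*d,d],-1)
    W=(P-z['tv'].ravel())@R
    W[d==0]=np.nan
    return W,z['p']
def proj(tag,X):
    z=np.load(f'pics/{tag}.npz'); return cv2.projectPoints(np.float64(X).reshape(-1,3),z['rv'],z['tv'],z['K'],None)[0].reshape(-1,2)
E
python3 - <<'E'
from h import *
for n in('side','top','wrist'): grab(n,n+'0')
s=r.observe(); print({k:np.round(v,3) for k,v in s.items()})
E
```

```text
{'t': np.float64(0.15), 'joint_positions': array([ 1.429,  0.502, -0.427,  1.551,  0.221,  1.138, -0.21 ]), 'joint_velocities': array([-0.001, -0.001, -0.001, -0.002, -0.001,  0.001, -0.002]), 'tau': array([-7.0000e-03, -5.7003e+01, -5.8250e+00, -2.8128e+01,  1.1000e-02,
        8.0000e-03,  0.0000e+00]), 'position': array([ 0.256, -0.597,  0.231]), 'eef_rot': array([-3.14 , -0.   ,  0.405]), 'ft_force': array([ 0.063,  0.297, -0.531]), 'ft_torque': array([ 0.07 ,  0.047, -0.011]), 'width': np.float64(0.086)}
```

View pics/side0.png

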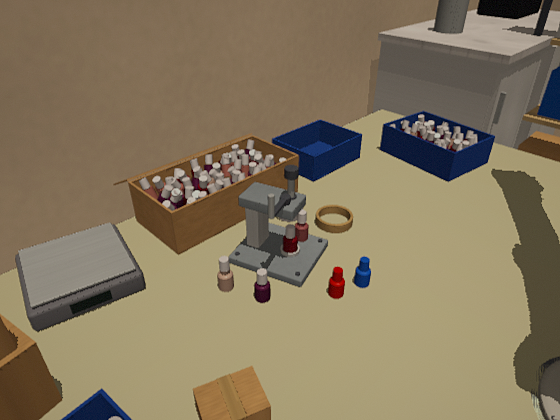

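View pics/top0.png

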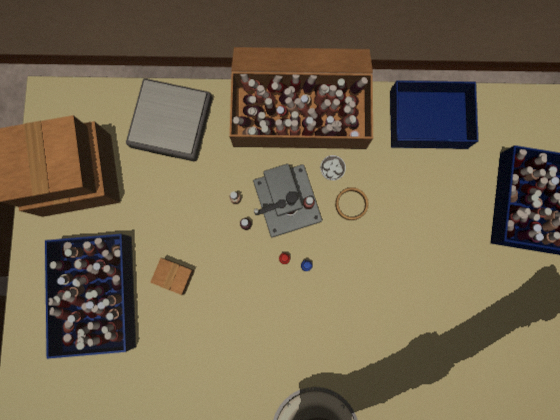

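View pics/wrist0.png

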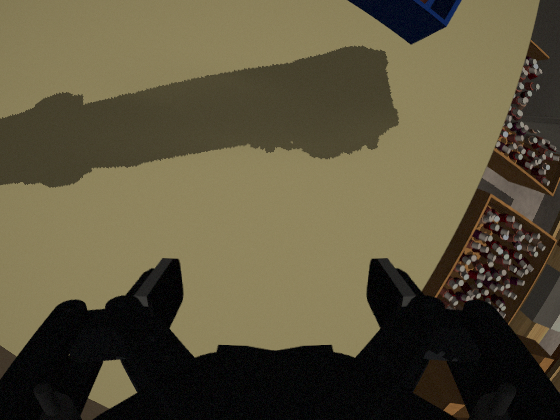

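Run:
```python
from h import *
W,p=cloud('top0')
for u,v in [(288,200),(292,198),(257,211),(309,203),(235,197),(245,223),(333,168),(351,204),(284,258),(306,265),(172,275),(280,175)]:
    print((u,v),np.round(W[v,u],3),p[v,u])
c=cv2.resize(p[150:250,215:365],None,fx=5,fy=5,interpolation=cv2.INTER_CUBIC);cv2.imwrite('pics/c1.png',c[:,:,::-1])
W2,p2=cloud('side0')
c=cv2.resize(p2[150:290,220:360],None,fx=4,fy=4,interpolation=cv2.INTER_CUBIC);cv2.imwrite('pics/c2.png',c[:,:,::-1])
# head surface pts, stand base pts
X=W.reshape(-1,3); near=(abs(X[:,0]-W[198,292,0])<.2)&(abs(X[:,1]-W[198,292,1])<.2)
for lo,hi in [(.01,.03),(.15,.16),(.16,.18),(.19,.215),(.216,.235)]:
    m=near&(X[:,2]>lo)&(X[:,2]<hi); print(lo,hi,m.sum(),np.round(np.median(X[m],0),4), np.round(X[m].min(0),3),np.round(X[m].max(0),3))
```

```text
(288, 200) [0.584 0.082 0.22 ] [55 53 51]
(292, 198) [0.589 0.072 0.218] [58 56 54]
(257, 211) [0.558 0.156 0.208] [143 145 136]
(309, 203) [0.597 0.025 0.09 ] [122 121 120]
(235, 197) [0.614 0.223 0.067] [129 128 125]
(245, 223) [0.544 0.194 0.068] [168 169 171]
(333, 168) [ 0.705 -0.043  0.032] [165 169 158]
(351, 204) [ 0.61  -0.098 -0.003] [162 148 112]
(284, 258) [0.453 0.089 0.062] [163  50  44]
(306, 265) [0.436 0.031 0.067] [ 53  78 142]
(172, 275) [0.404 0.385 0.052] [146 107  65]
(280, 175) [0.657 0.102 0.158] [102 103  97]
0.01 0.03 2717 [0.6226 0.049  0.0206] [ 0.397 -0.127  0.01 ] [0.773 0.246 0.03 ]
0.15 0.16 997 [0.6318 0.0972 0.1552] [0.558 0.046 0.15 ] [0.689 0.143 0.16 ]
0.16 0.18 201 [0.5772 0.1133 0.1698] [0.555 0.057 0.16 ] [0.677 0.159 0.177]
0.19 0.215 31 [0.5606 0.1556 0.2091] [0.555 0.067 0.195] [0.588 0.163 0.215]
0.216 0.235 100 [0.5919 0.0749 0.2199] [0.557 0.061 0.216] [0.607 0.157 0.226]
```

Run:
```python
from h import *
W,p=cloud('top0')
np.set_printoptions(linewidth=250)
print((W[188:220,250:304,2]*1000)[::1,::2].round(0))
```

```text
[[  3.   2.  -2.  22.  18.  26.  17.  18.  19.  23. 157. 160. 156. 154. 156. 150. 154. 155. 157. 157. 156. 154. 154. 157.  23.  16.  18.]
 [  5.   3.  -0.  16.  22.  24.  20.  21.  18.  19. 156. 156. 156. 154. 156. 153. 155. 157. 158. 155. 154. 152. 156. 154.  22.  25.  18.]
 [  1.   4.  -2.  20.  24.  20.  24.  18.  20.  15. 154. 155. 154. 161. 157. 158. 156. 159. 149. 156. 152. 157. 155. 156.  20.  18.  18.]
 [  4.   4.  -3.   3.  19.  23.  21.  22.  23.  21. 154. 158. 158. 160. 155. 156. 153. 156. 157. 155. 157. 217. 155. 158.  24.  21.  16.]
 [ -3.   2.   4.   2.  14.  26.  14.  20.  20.  17. 150. 157. 158. 153. 157. 165. 157. 153. 151. 218. 220. 219. 221. 157.  14.  20.  21.]
 [  3.  -0.  -0.   6.  19.  19.  25.  20.  22.  17. 153. 157. 157. 153. 153. 153. 150. 158. 157. 220. 221. 220. 217. 157. 153.  25.  26.]
 [ -2.   0.   0.  -1.  16.  20.  21.  21.  23.  21.  24. 156. 152. 151. 150. 157. 162. 157. 157. 224. 220. 218. 219. 216. 155.  22.  22.]
 [  2.  -2.   1.  -0.  17.  20.  23.  17.  20.  20.  25. 161. 162. 154. 156. 154. 159. 152. 222. 218. 225. 220. 218. 221. 157.  20.  2
[... 2616 characters left out ...]
17.  25.]
 [  0.  -6.   1.  -1.   5.   0.   3.  19.  21.  22.  26.  24.  25.  22. 148. 133.  22.  19.  22.  16.  29.  22.  19.  21.  21.  22.  23.]
 [  3.  -1.   3.  -1.  -6.   5.   0.   2.  21.  26.  21.  20.  21.  20.  17.  22.  14.  19.  20.  23.  19.  22.  21.  23.  16.  23.  19.]
 [  0.  -1.  -1.   2.  -0.  -1.  -2.  -2.  20.  20.  22.  26.  20.  20.  20.  19.  23.  21.  20.  24.  23.  24.  26.  23.  21.  25.  18.]
 [  4.   3.  -0.  -3.  -0.   3.  -5.  -2.  22.  27.  17.  21.  16.  21.  19.  22.  19.  19.  18.  14.  20.  20.  22.  24.  20.  24.  20.]
 [  3.  -1.  -1.  -5.  -0.   2.   5.   4.  20.  18.  16.  14.  22.  22.  17.  23.  nan  18.  18.  19.  20.  23.  19.  22.  18.  22.  16.]]
```

Run:
```python
from h import *
W,p=cloud('top0'); X=W.reshape(-1,3)
m=(X[:,2]>.148)&(X[:,2]<.163)&(X[:,0]>.5)&(X[:,0]<.72)&(X[:,1]>.03)&(X[:,1]<.16)
Q=X[m][:,:2].astype(np.float32)
from scipy.spatial import cKDTree
t=cKDTree(Q); n=np.array([len(a) for a in t.query_ball_point(Q,.006)]); Q=Q[n>5]
rc=cv2.minAreaRect(Q*1000); print(rc, cv2.boxPoints(rc))
mk=(X[:,2]>.215)&(X[:,2]<.228)&(X[:,0]>.57)&(X[:,0]<.62)&(X[:,1]>.04)&(X[:,1]<.1)
K=X[mk];print('knob',len(K),(K.min(0)+K.max(0))/2,K.mean(0),cv2.minEnclosingCircle(np.float32(K[:,:2])))
mp=(X[:,2]>.203)&(X[:,2]<.22)&(X[:,1]>.14)&(X[:,1]<.17)&(abs(X[:,0]-.56)<.03)
P=X[mp];print('pin',len(P),P.mean(0))
k=K.mean(0)[:2]
# side cam
W2,p2=cloud('side0');X=W2.reshape(-1,3)
mk=(X[:,2]>.19)&(X[:,2]<.24)&(abs(X[:,0]-k[0])<.03)&(abs(X[:,1]-k[1])<.03)
K2=X[mk];print('sideknob',len(K2),K2.mean(0),np.percentile(K2[:,2],[1,50,99]))
mp=(X[:,2]>.18)&(X[:,2]<.22)&(abs(X[:,1]-.156)<.025)&(abs(X[:,0]-.56)<.025)
print('sidepin',mp.sum(),X[mp].mean(0))
```

```text
((623.6053466796875, 95.06634521484375), (120.34233856201172, 68.12355041503906), 18.42898178100586) [[555.752    108.35945 ]
 [577.2879    43.729534]
 [691.4587    81.77324 ]
 [669.9228   146.40315 ]]
knob 105 [0.59299617 0.0737257  0.22031794] [0.59238081 0.07436237 0.21991064] ((0.5927726030349731, 0.07444991916418076), 0.013978640548884869)
pin 21 [0.56034041 0.157869   0.21102889]
sideknob 222 [0.58740234 0.07936626 0.21115471] [0.19078275 0.21351684 0.22026814]
sidepin 108 [0.55699528 0.16082628 0.19630785]
```

View pics/c1.png

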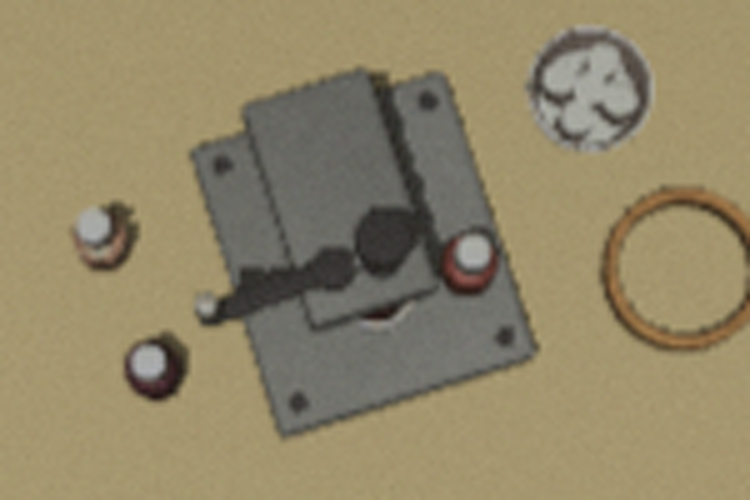

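View pics/c2.png

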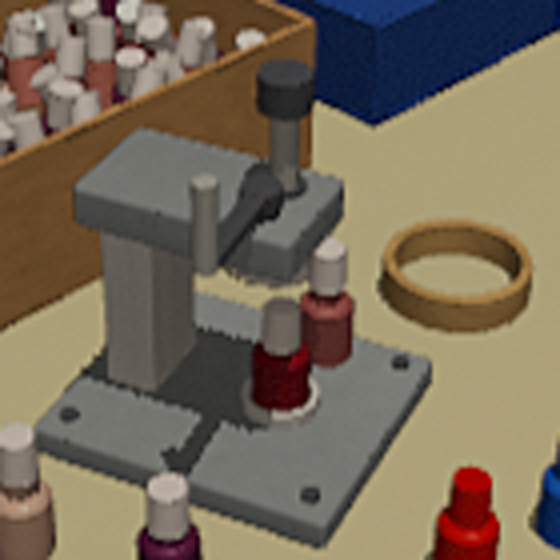

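```bash
cat >> h.py <<'E'
def st():
    s=r.observe(); print('t',round(float(s['t']),2),'pos',np.round(s['position'],4),'rpy',np.round(np.degrees(s['eef_rot']),2),'F',np.round(s['ft_force'],2),'w',round(float(s['width']),4),'q',np.round(s['joint_positions'],2)); return s
def rel(targets):
    from scipy.spatial.transform import Rotation as Ro
    s=st(); R=Ro.from_euler('xyz',s['eef_rot']).as_matrix(); y0=np.degrees(s['eef_rot'][2])
    D=[];Y=[]
    for x,y,z,yaw in targets:
        D.append([round(float(v),4) for v in R.T@(np.array([x,y,z])-s['position'])]); Y.append(round(float(-((yaw-y0+180)%360-180)),1))
    print(D,Y)
O=np.array([.5925,.0741]); TH=np.radians(18.43); AX=O+25e-3*np.array([-np.sin(TH),np.cos(TH)])
def pin(a): return AX+.065*np.array([-np.sin(TH+a),np.cos(TH+a)])
E
python3 - <<'E'
from h import *
print(O,AX,pin(0),pin(1.3))
rel([(.30,-.56,.26,26),(.33,-.53,.29,29),(.36,-.50,.30,33),(.39,-.46,.30,40),(.42,-.43,.30,47)])
E
```

```text
[0.5925 0.0741] [0.58459635 0.09781777] [0.56404688 0.15948395] [0.51968043 0.09451278]
t 0.15 pos [ 0.2557 -0.597   0.2305] rpy [-179.91   -0.     23.2 ] F [ 0.06  0.3  -0.53] w 0.0855 q [ 1.43  0.5  -0.43  1.55  0.22  1.14 -0.21]
[[0.0553, -0.0166, -0.0295], [0.0946, -0.0324, -0.0594], [0.134, -0.0482, -0.0694], [0.1774, -0.0732, -0.0694], [0.2168, -0.0889, -0.0694]] [-2.8, -5.8, -9.8, -16.8, -23.8]
```

Call:
servo_tool:
  delta_pos:
    - [0.03,-0.01,-0.03]
    - [0.06,-0.02,-0.05]
    - [0.095,-0.035,-0.06]
    - [0.13,-0.05,-0.07]
    - [0.165,-0.07,-0.07]
  yaw: [-5,-10,-15,-20,-26]
  hand: [0,0,0,0,0]
  grip_force: 40

```text
t: 0.57
position: [0.3817, -0.4678, 0.3029]
eef_rot: [3.139, 0.0, 0.862]
ft_force: [0.9, -0.1, 0.7]
width: 0.0429
```

Run:
```python
from h import *
rel([(.56,-.25,.30,85),(.57,-.05,.30,108.4),(.562,.158,.30,108.4)])
```

```text
t 0.57 pos [ 0.3817 -0.4678  0.3029] rpy [179.85   0.    49.38] F [ 0.91 -0.07  0.66] w 0.0429 q [ 1.29  0.38 -0.59  1.59  0.22  1.24 -0.05]
[[0.2814, -0.0065, 0.0028], [0.4397, -0.1291, 0.0025], [0.5924, -0.2706, 0.0021]] [-35.6, -59.0, -59.0]
```

Call:
servo_tool:
  delta_pos:
    - [0.04,0,0]
    - [0.08,0,0]
    - [0.12,0,0]
    - [0.16,0,0]
    - [0.2,-0.005,0]
  yaw: [-6,-12,-18,-24,-30]
  hand: [0,0,0,0,0]

```text
t: 0.98
position: [0.5092, -0.3116, 0.3027]
eef_rot: [3.139, 0.002, 1.39]
ft_force: [0.1, 0.1, -0.0]
width: 0.0428
```

Run:
```python
from h import *
rel([(.56,-.25,.30,85),(.57,-.05,.30,108.4),(.562,.158,.30,108.4)])
```

```text
t 0.98 pos [ 0.5092 -0.3116  0.3027] rpy [1.7985e+02 1.0000e-01 7.9630e+01] F [ 0.14  0.13 -0.05] w 0.0428 q [ 1.08  0.4  -0.76  1.6   0.29  1.25  0.09]
[[0.0698, 0.0389, 0.0027], [0.2683, 0.0128, 0.0023], [0.4715, -0.0325, 0.0019]] [-5.4, -28.8, -28.8]
```

Call:
servo_tool:
  delta_pos:
    - [0.04,0.005,0]
    - [0.08,0.01,0]
    - [0.12,0.01,0]
    - [0.16,0.01,0]
    - [0.2,0.01,0]
  yaw: [-6,-12,-18,-24,-28.8]
  hand: [0,0,0,0,0]

```text
t: 1.4
position: [0.5549, -0.1148, 0.3022]
eef_rot: [3.141, 0.003, 1.898]
ft_force: [1.1, -0.7, 1.0]
width: 0.0428
```

Run:
```python
from h import *
rel([(.57,-.05,.30,108.4),(.562,.158,.30,108.4)])
```

```text
t 1.4 pos [ 0.5549 -0.1148  0.3022] rpy [1.7994e+02 1.5000e-01 1.0873e+02] F [ 1.13 -0.67  0.95] w 0.0428 q [ 0.88  0.39 -0.93  1.67  0.33  1.25  0.21]
[[0.0565, 0.0352, 0.0021], [0.2561, 0.0944, 0.0016]] [0.3, 0.3]
```

Call:
servo_tool:
  delta_pos:
    - [0.04,0.015,0]
    - [0.08,0.03,0]
    - [0.12,0.045,0]
    - [0.16,0.06,0]
    - [0.2,0.075,0]
  yaw: [0.3,0.3,0.3,0.3,0.3]
  hand: [0,0,0,0,0]

```text
t: 1.82
position: [0.561, 0.0932, 0.3017]
eef_rot: [3.141, 0.003, 1.892]
ft_force: [0.5, 0.1, -0.3]
width: 0.0424
```

Run:
```python
from h import *
rel([(.562,.158,.25,108.4)])
grab('wrist','w1')
```

```text
t 1.82 pos [0.561  0.0932 0.3017] rpy [179.95   0.18 108.4 ] F [ 0.46  0.13 -0.33] w 0.0424 q [ 0.53  0.41 -0.97  1.67  0.35  1.25 -0.19]
[[0.0614, 0.0214, 0.0515]] [-0.0]
```

View pics/w1.png

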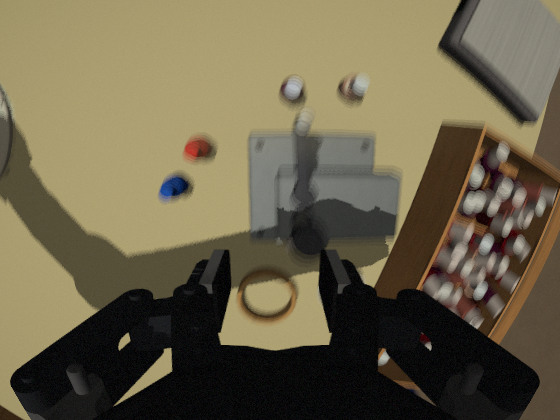

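Call:
servo_tool:
  delta_pos:
    - [0.03,0.01,0.01]
    - [0.061,0.021,0.03]
    - [0.061,0.021,0.045]
    - [0.061,0.021,0.045]
    - [0.061,0.021,0.045]
  yaw: [0,0,0,0,0]
  hand: [0,0,0,0,0]

```text
t: 2.28
position: [0.5587, 0.1695, 0.2571]
eef_rot: [3.14, -0.003, 1.906]
ft_force: [0.1, -0.8, 1.0]
width: 0.0425
```

Run:
```python
from h import *
rel([(.562,.158,.185,108.4)])
p,d,cal=grab('wrist','w2')
K=cal['camera_matrix'];R=cv2.Rodrigues(cal['rvec'])[0];tv=np.ravel(cal['tvec'])
v,u=np.mgrid[:420,:560]
a=(u-K[0,2])/K[0,0];b=(v-K[1,2])/K[1,1];rr=np.hypot(a,b)+1e-9
z=d;s=np.tan(rr)*z/rr
P=np.stack([a*s,b*s,z],-1);W=(P-tv)@R;X=W[d>0]
for n,c,lo,hi,rad in(('pin',(.562,.158),.203,.22,.02),('knob',(.5925,.0741),.212,.23,.025)):
    m=(X[:,2]>lo)&(X[:,2]<hi)&(np.hypot(X[:,0]-c[0],X[:,1]-c[1])<rad);Q=X[m]
    print(n,m.sum(),Q.mean(0).round(4),cv2.minEnclosingCircle(np.float32(Q[:,:2])),np.median(Q[:,2]))
```

```text
t 2.28 pos [0.5587 0.1695 0.2571] rpy [179.88  -0.18 109.18] F [ 0.07 -0.76  1.01] w 0.0425 q [ 0.37  0.48 -0.95  1.68  0.41  1.19 -0.35]
[[-0.0121, -0.0008, 0.0721]] [0.8]
pin 311 [0.5592 0.1591 0.2094] ((0.5599924325942993, 0.1573423594236374), 0.005921445786952972) 0.20999297985347212
knob 58 [0.5869 0.0862 0.2141] ((0.5867878198623657, 0.08474748581647873), 0.0070207915268838406) 0.21411964701090097
```

View pics/w2.png

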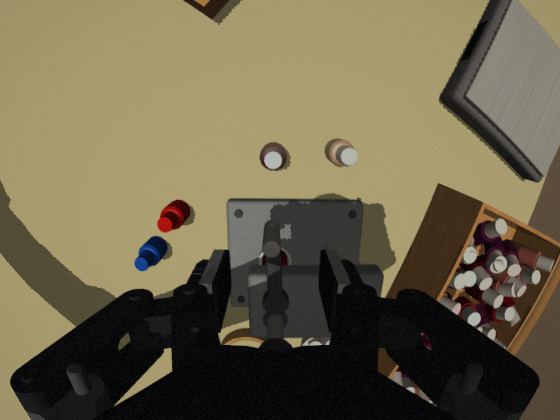

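Run:
```python
from h import *
rel([(.561,.1575,.18,108.4)])
```

```text
t 2.33 pos [0.5596 0.1688 0.258 ] rpy [ 1.7978e+02 -1.6000e-01  1.0907e+02] F [ 1.05 -0.3   1.02] w 0.0427 q [ 0.37  0.48 -0.95  1.68  0.41  1.19 -0.35]
[[-0.0113, -0.0027, 0.078]] [0.7]
```

Call:
servo_tool:
  delta_pos:
    - [-0.011,-0.003,0.01]
    - [-0.011,-0.003,0.03]
    - [-0.011,-0.003,0.055]
    - [-0.011,-0.003,0.078]
    - [-0.011,-0.003,0.078]
  yaw: [0.7,0.7,0.7,0.7,0.7]
  hand: [0,0,0,0,0]

```text
t: 2.75
position: [0.5589, 0.1532, 0.1759]
eef_rot: [-3.139, -0.002, 1.887]
ft_force: [-0.5, -0.5, -1.3]
width: 0.0426
```

Run:
```python
from h import *
rel([(.561,.1575,.18,108.4)])
```

```text
t 2.75 pos [0.5589 0.1532 0.1759] rpy [-1.7984e+02 -1.1000e-01  1.0811e+02] F [-0.46 -0.48 -1.27] w 0.0426 q [ 0.35  0.56 -0.88  1.77  0.49  1.05 -0.4 ]
[[0.0034, 0.0033, -0.0041]] [-0.3]
```

Call:
servo_tool:
  delta_pos:
    - [0.0035,0.003,-0.004]
    - [0.0035,0.003,-0.004]
    - [0.0035,0.003,-0.004]
    - [0.0035,0.003,-0.004]
    - [0.0035,0.003,-0.004]
  yaw: [0,0,0,0,0]
  hand: [0,0,-0.6,-0.8,-1]

```text
t: 3.17
position: [0.5612, 0.1577, 0.1812]
eef_rot: [-3.14, -0.002, 1.887]
ft_force: [-0.5, -1.5, 5.3]
width: 0.0102
```

Run:
```python
from h import *
s=st()
grab('wrist','w3')
```

```text
t 3.17 pos [0.5612 0.1577 0.1812] rpy [-1.7993e+02 -9.0000e-02  1.0810e+02] F [-0.49 -1.49  5.33] w 0.0102 q [ 0.34  0.56 -0.89  1.76  0.49  1.06 -0.4 ]
```

```bash
cat >> h.py <<'E'
def arc(angs,z,yawoff=0):
    rel([(*pin(a),z,108.1+np.degrees(a-0.05)+yawoff) for a in angs])
E
python3 - <<'E'
from h import *
arc([.15,.25,.35,.45,.55],.1812)
E
```

```text
t 3.22 pos [0.5613 0.1577 0.1813] rpy [-1.7993e+02 -7.0000e-02  1.0811e+02] F [-1.06 -1.38  5.4 ] w 0.0105 q [ 0.34  0.56 -0.89  1.76  0.49  1.06 -0.4 ]
[[0.0001, -0.0065, 0.0001], [-0.0012, -0.0129, 0.0001], [-0.0032, -0.0191, 0.0001], [-0.0058, -0.025, 0.0001], [-0.0089, -0.0307, 0.0001]] [-5.7, -11.5, -17.2, -22.9, -28.6]
```

Call:
servo_tool:
  delta_pos:
    - [0,-0.0065,0]
    - [-0.001,-0.013,0]
    - [-0.003,-0.019,0]
    - [-0.006,-0.025,0]
    - [-0.009,-0.031,0]
  yaw: [-5.7,-11.5,-17.2,-22.9,-28.6]
  hand: [-1,-1,-1,-1,-1]

```text
t: 3.63
position: [0.5356, 0.1391, 0.1814]
eef_rot: [3.14, 0.0, 2.391]
ft_force: [4.8, -0.5, -5.5]
width: 0.0107
```

Run:
```python
from h import *
arc([.65,.75,.85,.95,1.05],.1812)
```

```text
t 3.63 pos [0.5356 0.1391 0.1814] rpy [179.92   0.   136.99] F [ 4.82 -0.51 -5.47] w 0.0107 q [ 0.47  0.56 -1.02  1.83  0.55  1.06  0.06]
[[0.0003, -0.0066, 0.0002], [-0.001, -0.0129, 0.0002], [-0.003, -0.0191, 0.0002], [-0.0055, -0.0251, 0.0002], [-0.0086, -0.0308, 0.0002]] [-5.5, -11.2, -16.9, -22.7, -28.4]
```

Call:
servo_tool:
  delta_pos:
    - [0,-0.0065,0]
    - [-0.001,-0.013,0]
    - [-0.003,-0.019,0]
    - [-0.006,-0.025,0]
    - [-0.009,-0.031,0]
  yaw: [-5.7,-11.5,-17.2,-22.9,-28.6]
  hand: [-1,-1,-1,-1,-1]

```text
t: 4.05
position: [0.5221, 0.1102, 0.1815]
eef_rot: [3.139, 0.003, 2.895]
ft_force: [5.8, 1.4, -8.3]
width: 0.0106
```

Run:
```python
from h import *
arc([1.12,1.18,1.23,1.27,1.27],.1812)
```

```text
t 4.05 pos [0.5221 0.1102 0.1815] rpy [179.84   0.18 165.87] F [ 5.75  1.38 -8.35] w 0.0106 q [ 0.62  0.59 -1.16  1.88  0.62  1.08  0.54]
[[0.0009, -0.0044, 0.0003], [0.0004, -0.0082, 0.0002], [-0.0003, -0.0114, 0.0002], [-0.0009, -0.0139, 0.0002], [-0.0009, -0.0139, 0.0002]] [-3.5, -7.0, -9.8, -12.1, -12.1]
```

Call:
servo_tool:
  delta_pos:
    - [0.0,-0.0045,0]
    - [0.0,-0.008,0]
    - [0.0,-0.0115,0]
    - [-0.001,-0.014,0]
    - [-0.001,-0.014,0]
  yaw: [-3.5,-7,-10,-12,-12]
  hand: [-1,-1,-1,-1,-1]

```text
t: 4.47
position: [0.5211, 0.0962, 0.1814]
eef_rot: [3.138, 0.006, 3.106]
ft_force: [6.1, 0.8, -5.8]
width: 0.0105
```

Run:
```python
from h import *
arc([1.27],.1812)
```

```text
t 4.47 pos [0.5211 0.0962 0.1814] rpy [179.79   0.35 177.95] F [ 6.08  0.85 -5.83] w 0.0105 q [ 0.68  0.62 -1.21  1.89  0.66  1.1   0.74]
[[0.0015, 0.0002, 0.0002]] [-0.0]
```

Call:
servo_tool:
  delta_pos:
    - [0.001,0,0]
    - [0.001,0,0]
    - [0.001,0,-0.02]
    - [0.001,0,-0.05]
    - [0.001,0,-0.08]
  yaw: [0,0,0,0,0]
  hand: [-0.3,0,0,0,0]

```text
t: 4.88
position: [0.5186, 0.096, 0.2619]
eef_rot: [3.138, 0.004, 3.107]
ft_force: [0.9, -0.0, -0.1]
width: 0.0425
```

Run:
```python
from h import *
rel([(.5925,.0741,.25,178)])
p,d,c=grab('side','side1')
c=cv2.resize(p[150:290,220:360],None,fx=4,fy=4,interpolation=cv2.INTER_CUBIC);cv2.imwrite('pics/c3.png',c[:,:,::-1])
W,p=cloud('side1');X=W.reshape(-1,3)
# bottle/cap points near axis
m=(np.hypot(X[:,0]-O[0],X[:,1]-O[1])<.02)&(X[:,2]>.03)
zz=X[m][:,2];h,e=np.histogram(zz,bins=np.arange(.03,.24,.005));print([(round(a,3),int(n)) for a,n in zip(e,h)])
```

```text
t 4.88 pos [0.5186 0.096  0.2619] rpy [179.81   0.23 178.  ] F [ 0.93 -0.03 -0.13] w 0.0425 q [ 0.76  0.53 -1.32  1.81  0.55  1.23  0.82]
[[-0.0746, -0.0194, 0.0121]] [0.0]
[(np.float64(0.03), 29), (np.float64(0.035), 19), (np.float64(0.04), 28), (np.float64(0.045), 27), (np.float64(0.05), 40), (np.float64(0.055), 40), (np.float64(0.06), 15), (np.float64(0.065), 21), (np.float64(0.07), 21), (np.float64(0.075), 19), (np.float64(0.08), 46), (np.float64(0.085), 0), (np.float64(0.09), 0), (np.float64(0.095), 0), (np.float64(0.1), 0), (np.float64(0.105), 0), (np.float64(0.11), 0), (np.float64(0.115), 0), (np.float64(0.12), 0), (np.float64(0.125), 0), (np.float64(0.13), 0), (np.float64(0.135), 0), (np.float64(0.14), 0), (np.float64(0.145), 0), (np.float64(0.15), 35), (np.float64(0.155), 19), (np.float64(0.16), 12), (np.float64(0.165), 19), (np.float64(0.17), 19), (np.float64(0.175), 16), (np.float64(0.18), 20), (np.float64(0.185), 21), (np.float64(0.19), 15), (np.float64(0.195), 3), (np.float64(0.2), 33), (np.float64(0.205), 36), (np.float64(0.21), 34), (np.float64(0.215), 99), (np.float64(0.22), 0), (np.float64(0.225), 0), (np.float64(0.23), 0)]
```

View pics/c3.png

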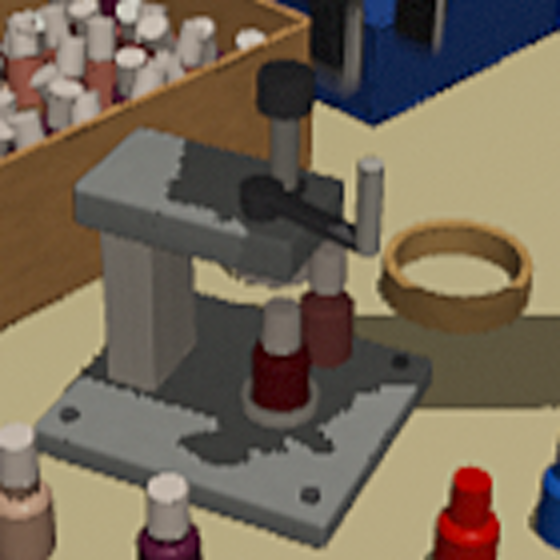

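Run:
```python
from h import *
for t in('side0','side1'):
    W,p=cloud(t);X=W.reshape(-1,3); rad=np.hypot(X[:,0]-O[0],X[:,1]-O[1])
    for lo,hi in((.07,.1),(.2,.23)):
        z=X[(rad<.02)&(X[:,2]>lo)&(X[:,2]<hi)][:,2]; h,e=np.histogram(z,np.arange(lo,hi,.001)); print(lo,h)
    m=(X[:,2]>.148)&(X[:,2]<.162)&(abs(X[:,0]-.64)<.03)&(abs(X[:,1]-.1)<.02);print('head',np.median(X[m][:,2]))
    m=(X[:,2]<.01)&(abs(X[:,0]-.42)<.02)&(abs(X[:,1]-.1)<.05);print('table',np.median(X[m][:,2]))
```

```text
0.07 [ 3  3  4  5  2  3  4  3  5  4  7  8  9 15  7  1  0  0  0  0  0  0  0  0
  0  0  0  0  0]
0.2 [ 5  3  7 10  5  7  8  8  8  5  3  8 10  6 10  7  7 13 36 29  5  0  0  0
  0  0  0  0  0]
head 0.15398357827290315
table -0.0008303311702964669
0.07 [ 3  4  4  5  5  1  6  5  4  3  6  7 14 16  3  0  0  0  0  0  0  0  0  0
  0  0  0  0  0]
0.2 [ 7  4  9  6  7  6  6  6  9  9  6  6  6  8  8  5  9 12 41 32  0  0  0  0
  0  0  0  0  0]
head 0.1538534304887989
table -0.0008762175257417586
```

Run:
```python
from h import *
rel([(.5925,.0741,.25,178)])
```

```text
t 4.93 pos [0.5217 0.098  0.268 ] rpy [179.7    0.71 178.02] F [3.24 1.7  4.04] w 0.0424 q [ 0.76  0.53 -1.32  1.8   0.55  1.23  0.82]
[[-0.0713, -0.0216, 0.0188]] [0.0]
```

Call:
servo_tool:
  delta_pos:
    - [-0.025,-0.008,0]
    - [-0.05,-0.016,0.005]
    - [-0.071,-0.022,0.01]
    - [-0.071,-0.022,0.018]
    - [-0.071,-0.022,0.018]
  yaw: [0,0,0,0,0]
  hand: [-1,-1,-1,-1,-1]

```text
t: 5.35
position: [0.5918, 0.0731, 0.2491]
eef_rot: [3.136, 0.01, 3.106]
ft_force: [-0.6, 0.7, -0.4]
width: -0.0004
```

Run:
```python
from h import *
rel([(.5925,.0741,.225,178)])
```

```text
t 5.35 pos [0.5918 0.0731 0.2491] rpy [179.69   0.56 177.94] F [-0.63  0.71 -0.36] w -0.0004 q [ 0.67  0.65 -1.21  1.67  0.63  1.27  0.86]
[[-0.0004, 0.0009, 0.0241]] [-0.1]
```

Call:
servo_tool:
  delta_pos:
    - [0,0.001,0.006]
    - [0,0.001,0.012]
    - [0,0.001,0.018]
    - [0,0.001,0.022]
    - [0,0.001,0.024]
  yaw: [0,0,0,0,0]
  hand: [-1,-1,-1,-1,-1]

```text
t: 5.77
position: [0.5914, 0.0741, 0.2243]
eef_rot: [3.137, 0.009, 3.106]
ft_force: [-0.5, 0.3, -1.1]
width: -0.0002
```

Call:
servo_tool:
  delta_pos:
    - [0,0,0.002]
    - [0,0,0.004]
    - [0,0,0.006]
    - [0,0,0.008]
    - [0,0,0.01]
  yaw: [0,0,0,0,0]
  hand: [-1,-1,-1,-1,-1]

```text
t: 6.18
position: [0.5914, 0.0742, 0.2144]
eef_rot: [3.137, 0.009, 3.106]
ft_force: [-1.8, -0.2, 1.7]
width: 0.0001
```

Run:
```python
from h import *
rel([(.5925,.0741,.195,178)])
```

```text
t 6.18 pos [0.5914 0.0742 0.2144] rpy [179.74   0.51 177.97] F [-1.83 -0.21  1.67] w 0.0001 q [ 0.65  0.68 -1.18  1.7   0.67  1.22  0.83]
[[-0.0009, -0.0001, 0.0194]] [-0.0]
```

Rod is sliding with about 2 N, as expected. Continue gently.

Call:
servo_tool:
  delta_pos:
    - [0,0,0.002]
    - [0,0,0.004]
    - [0,0,0.006]
    - [0,0,0.008]
    - [0,0,0.01]
  yaw: [0,0,0,0,0]
  hand: [-1,-1,-1,-1,-1]

```text
t: 6.6
position: [0.5915, 0.0742, 0.2042]
eef_rot: [3.137, 0.009, 3.106]
ft_force: [-2.2, -0.9, 2.1]
width: -0.0001
```

Call:
servo_tool:
  delta_pos:
    - [0,0,0.002]
    - [0,0,0.004]
    - [0,0,0.006]
    - [0,0,0.007]
    - [0,0,0.008]
  yaw: [0,0,0,0,0]
  hand: [-1,-1,-1,-1,-1]

```text
t: 7.02
position: [0.5915, 0.0743, 0.196]
eef_rot: [3.137, 0.009, 3.106]
ft_force: [-1.6, -1.1, 1.4]
width: -0.0003
```

Run:
```python
from h import *
st()
p,d,c=grab('side','side2')
c=cv2.resize(p[150:290,220:360],None,fx=4,fy=4,interpolation=cv2.INTER_CUBIC);cv2.imwrite('pics/c4.png',c[:,:,::-1])
```

```text
t 7.02 pos [0.5915 0.0743 0.196 ] rpy [179.74   0.5  177.98] F [-1.58 -1.07  1.42] w -0.0003 q [ 0.64  0.7  -1.17  1.72  0.69  1.19  0.82]
```

View pics/c4.png

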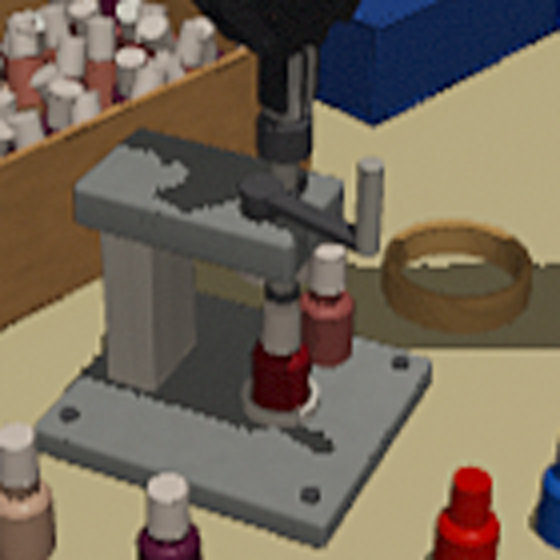

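Call:
servo_tool:
  delta_pos:
    - [0,0,0.0005]
    - [0,0,0.001]
    - [0,0,0.0015]
    - [0,0,0.002]
    - [0,0,0.0025]
  yaw: [0,0,0,0,0]
  hand: [-1,-1,-1,-1,-1]

```text
t: 7.48
position: [0.5917, 0.0743, 0.1935]
eef_rot: [3.137, 0.009, 3.106]
ft_force: [-1.4, 0.9, 2.1]
width: 0.0001
```

Call:
servo_tool:
  delta_pos:
    - [0,0,0.0004]
    - [0,0,0.0008]
    - [0,0,0.0012]
    - [0,0,0.0012]
  yaw: [0,0,0,0]
  hand: [-1,-1,-1,-1]

```text
t: 7.82
position: [0.5917, 0.0743, 0.1922]
eef_rot: [3.137, 0.009, 3.106]
ft_force: [-0.5, 0.0, 2.0]
width: 0.0003
```

Call:
servo_tool:
  delta_pos:
    - [0,0,0.0004]
    - [0,0,0.0008]
    - [0,0,0.0008]
  yaw: [0,0,0]
  hand: [-1,-1,-1]

```text
t: 8.07
position: [0.5917, 0.0743, 0.1913]
eef_rot: [3.137, 0.009, 3.106]
ft_force: [-0.6, -0.3, 1.4]
width: 0.0001
```

Run:
```python
from h import *
st()
p,d,c=grab('side','side3')
c=cv2.resize(p[205:265,270:310],None,fx=10,fy=10,interpolation=cv2.INTER_CUBIC);cv2.imwrite('pics/c5.png',c[:,:,::-1])
st()
```

```text
t 8.07 pos [0.5917 0.0743 0.1913] rpy [179.73   0.51 177.97] F [-0.62 -0.28  1.42] w 0.0001 q [ 0.63  0.7  -1.16  1.72  0.7   1.18  0.82]
t 8.12 pos [0.5917 0.0743 0.1913] rpy [179.72   0.51 177.97] F [-1.29 -0.47  1.88] w 0.0006 q [ 0.63  0.7  -1.16  1.72  0.7   1.18  0.82]
```

View pics/c5.png

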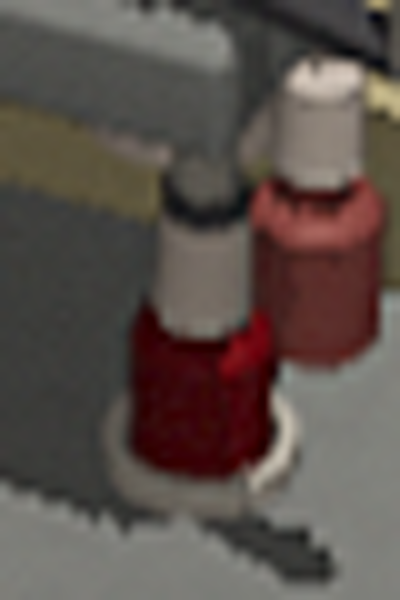

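Nearly touching: the dark foot sits just at the cap rim (about (205,205) in the crop). Continuing in 0.3–0.4 mm steps.

Call:
servo_tool:
  delta_pos:
    - [0,0,0.0004]
    - [0,0,0.0004]
    - [0,0,0.0004]
  yaw: [0,0,0]
  hand: [-1,-1,-1]

```text
t: 8.37
position: [0.5917, 0.0743, 0.1908]
eef_rot: [3.137, 0.009, 3.106]
ft_force: [-0.6, -0.6, 1.5]
width: 0.0003
```

Call:
servo_tool:
  delta_pos:
    - [0,0,0.0004]
    - [0,0,0.0004]
    - [0,0,0.0004]
  yaw: [0,0,0]
  hand: [-1,-1,-1]

```text
t: 8.62
position: [0.5917, 0.0743, 0.1904]
eef_rot: [3.137, 0.009, 3.106]
ft_force: [-0.4, -0.1, 0.9]
width: -0.0
```

Call:
servo_tool:
  delta_pos:
    - [0,0,0.0004]
    - [0,0,0.0004]
    - [0,0,0.0004]
  yaw: [0,0,0]
  hand: [-1,-1,-1]

```text
t: 8.87
position: [0.5917, 0.0743, 0.1899]
eef_rot: [3.137, 0.009, 3.106]
ft_force: [0.2, -0.4, 1.1]
width: -0.0001
```

Call:
servo_tool:
  delta_pos:
    - [0,0,0.0003]
    - [0,0,0.0003]
    - [0,0,0.0003]
  yaw: [0,0,0]
  hand: [-1,-1,-1]

```text
t: 9.12
position: [0.5917, 0.0743, 0.1896]
eef_rot: [3.137, 0.009, 3.106]
ft_force: [-1.4, -0.4, 1.3]
width: 0.0002
```

Call:
servo_tool:
  delta_pos:
    - [0,0,0.0003]
    - [0,0,0.0003]
    - [0,0,0.0003]
  yaw: [0,0,0]
  hand: [-1,-1,-1]

```text
t: 9.37
position: [0.5917, 0.0743, 0.1893]
eef_rot: [3.137, 0.009, 3.106]
ft_force: [-1.6, -0.6, 1.4]
width: -0.0002
```

Call:
servo_tool:
  delta_pos:
    - [0,0,0.0003]
    - [0,0,0.0003]
    - [0,0,0.0003]
  yaw: [0,0,0]
  hand: [-1,-1,-1]

```text
t: 9.62
position: [0.5917, 0.0743, 0.1891]
eef_rot: [3.137, 0.009, 3.106]
ft_force: [-1.7, -0.8, 3.6]
width: -0.0
```

Call:
servo_tool:
  delta_pos:
    - [0,0,0]
    - [0,0,0]
  yaw: [0,0]
  hand: [-1,-1]

```text
t: 9.78
position: [0.5917, 0.0743, 0.1892]
eef_rot: [3.137, 0.009, 3.106]
ft_force: [-1.1, -0.4, 2.3]
width: 0.0001
```

Call:
servo_tool:
  delta_pos:
    - [0,0,0.0001]
    - [0,0,0.0001]
  yaw: [0,0]
  hand: [-1,-1]

```text
t: 9.95
position: [0.5917, 0.0743, 0.1892]
eef_rot: [3.137, 0.009, 3.106]
ft_force: [-2.2, 0.2, 3.6]
width: 0.0
```

Call:
servo_tool:
  delta_pos:
    - [0,0,0.0002]
    - [0,0,0.0002]
  yaw: [0,0]
  hand: [-1,-1]

```text
t: 10.12
position: [0.5917, 0.0743, 0.1891]
eef_rot: [3.137, 0.009, 3.106]
ft_force: [-1.9, -0.5, 4.1]
width: -0.0005
```

Run:
```python
from h import *
F=[]
for i in range(4):
    r.grab_frame('side'); F.append(r.observe()['ft_force'][2])
print(np.round(F,2),np.mean(F)); st()
```

```text
[4.89 4.85 5.52 4.47] 4.9321450553013655
t 10.32 pos [0.5917 0.0743 0.1891] rpy [179.74   0.52 177.98] F [-1.32 -0.89  4.47] w -0.0002 q [ 0.63  0.71 -1.16  1.73  0.7   1.18  0.82]
```

Call:
servo_tool:
  delta_pos:
    - [0,0,-0.005]
    - [0,0,-0.02]
    - [0,0,-0.05]
    - [0,0,-0.08]
    - [0,0,-0.08]
  yaw: [0,0,0,0,0]
  hand: [-1,-1,-0.5,0,0]

```text
t: 10.73
position: [0.5939, 0.0761, 0.2759]
eef_rot: [3.134, 0.018, 3.107]
ft_force: [1.3, -0.5, 0.7]
width: 0.0361
```

Run:
```python
from h import *
rel([(.5205,.0962,.26,178),(.5205,.0962,.182,178)])
```

```text
t 10.73 pos [0.5939 0.0761 0.2759] rpy [179.57   1.03 178.  ] F [ 1.35 -0.55  0.68] w 0.0361 q [ 0.68  0.63 -1.24  1.64  0.61  1.31  0.88]
[[0.0743, 0.0174, 0.0147], [0.0757, 0.0168, 0.0927]] [0.0, 0.0]
```

Call:
servo_tool:
  delta_pos:
    - [0.025,0.006,0.005]
    - [0.05,0.012,0.01]
    - [0.074,0.017,0.015]
    - [0.074,0.017,0.015]
    - [0.074,0.017,0.015]
  yaw: [0,0,0,0,0]
  hand: [0,0,0,0,0]

```text
t: 11.15
position: [0.5202, 0.0961, 0.2604]
eef_rot: [3.136, 0.019, 3.109]
ft_force: [0.6, -0.3, -0.4]
width: 0.0428
```

Run:
```python
from h import *
rel([(.5208,.0962,.182,178)])
W=None
grab('side','side4'); W,p=cloud('side4');X=W.reshape(-1,3)
m=(X[:,2]>.18)&(X[:,2]<.215)&(np.hypot(X[:,0]-.52,X[:,1]-.096)<.02);print(m.sum(),X[m].mean(0),X[m].max(0))
rad=np.hypot(X[:,0]-O[0],X[:,1]-O[1]);z=X[(rad<.018)&(X[:,2]>.17)][:,2];print(np.percentile(z,[50,90,99]))
cv2.imwrite('pics/c6.png',cv2.resize(p[150:290,220:360],None,fx=4,fy=4)[:,:,::-1])
```

```text
t 11.15 pos [0.5202 0.0961 0.2604] rpy [179.65   1.09 178.11] F [ 0.63 -0.28 -0.41] w 0.0428 q [ 0.77  0.53 -1.32  1.82  0.55  1.21  0.82]
[[0.0009, -0.0003, 0.0784]] [0.1]
108 [0.51675441 0.09855368 0.19673729] [0.52441527 0.10286705 0.21030731]
[0.18429966 0.18823781 0.18898695]
```

View pics/c6.png

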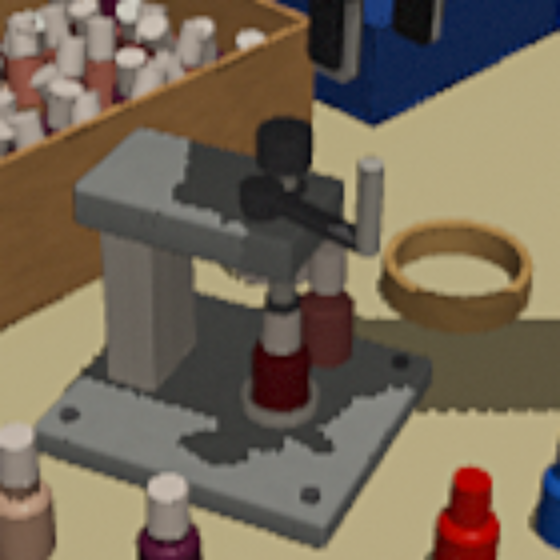

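Call:
servo_tool:
  delta_pos:
    - [0.001,0,0.02]
    - [0.001,0,0.04]
    - [0.001,0,0.06]
    - [0.001,0,0.072]
    - [0.001,0,0.078]
  yaw: [0,0,0,0,0]
  hand: [0,0,0,0,0]

```text
t: 11.62
position: [0.5222, 0.0956, 0.1812]
eef_rot: [3.134, 0.018, 3.106]
ft_force: [-0.7, 0.1, -0.0]
width: 0.0428
```

Call:
servo_tool:
  delta_pos:
    - [0,0,0]
    - [0,0,0]
    - [0,0,0]
    - [0,0,0]
    - [0,0,0]
  yaw: [0,0,0,0,0]
  hand: [-0.4,-0.7,-1,-1,-1]

```text
t: 12.03
position: [0.523, 0.096, 0.1821]
eef_rot: [3.134, 0.02, 3.106]
ft_force: [1.1, 0.9, -0.1]
width: 0.0108
```

Run:
```python
from h import *
s=st(); d=s['position'][:2]-AX; print(np.hypot(*d), np.arctan2(-d[0],d[1])-TH)
arc([1.15,1.05,.95,.85,.75],.1815)
```

```text
t 12.03 pos [0.523  0.096  0.1821] rpy [179.56   1.16 177.95] F [ 1.08  0.9  -0.12] w 0.0108 q [ 0.68  0.61 -1.21  1.9   0.66  1.08  0.74]
0.06157601463741171 1.27898081076536
t 12.03 pos [0.523  0.096  0.1821] rpy [179.56   1.16 177.95] F [ 1.08  0.9  -0.12] w 0.0108 q [ 0.68  0.61 -1.21  1.9   0.66  1.08  0.74]
[[0.0034, 0.0081, 0.0006], [0.0027, 0.0146, 0.0006], [0.0013, 0.021, 0.0007], [-0.0007, 0.0271, 0.0008], [-0.0033, 0.0331, 0.0009]] [6.8, 12.6, 18.3, 24.0, 29.7]
```

Call:
servo_tool:
  delta_pos:
    - [0.001,0.007,0]
    - [0.0005,0.0135,0]
    - [-0.001,0.0195,0]
    - [-0.003,0.0255,0]
    - [-0.0055,0.0315,0]
  yaw: [6,12,17.5,23.5,29]
  hand: [-1,-1,-1,-1,-1]

```text
t: 12.45
position: [0.5294, 0.126, 0.1822]
eef_rot: [3.127, 0.014, 2.594]
ft_force: [0.6, -2.1, -4.6]
width: 0.0105
```

Run:
```python
from h import *
s=st(); d=s['position'][:2]-AX; print(np.hypot(*d), np.arctan2(-d[0],d[1])-TH)
arc([.67,.59,.51,.43,.35],.1815)
```

```text
t 12.45 pos [0.5294 0.126  0.1822] rpy [179.19   0.83 148.62] F [ 0.55 -2.09 -4.58] w 0.0105 q [ 0.54  0.56 -1.08  1.87  0.57  1.04  0.25]
0.061973452557553675 0.7775911676386504
t 12.45 pos [0.5294 0.126  0.1822] rpy [179.19   0.83 148.62] F [ 0.55 -2.09 -4.58] w 0.0105 q [ 0.54  0.56 -1.08  1.87  0.57  1.04  0.25]
[[0.0032, 0.0067, 0.0008], [0.0028, 0.0119, 0.0008], [0.002, 0.0171, 0.0009], [0.0008, 0.0221, 0.001], [-0.0008, 0.0271, 0.0011]] [5.0, 9.6, 14.2, 18.7, 23.3]
```

Call:
servo_tool:
  delta_pos:
    - [0.001,0.006,0]
    - [0.001,0.0115,0]
    - [0,0.0165,0]
    - [-0.001,0.0215,0]
    - [-0.0025,0.0265,0]
  yaw: [5,9.6,14.2,18.7,23.3]
  hand: [-1,-1,-1,-1,-1]

```text
t: 12.87
position: [0.5445, 0.1455, 0.1822]
eef_rot: [3.127, 0.009, 2.183]
ft_force: [-1.9, -3.8, -1.5]
width: 0.0106
```

Run:
```python
from h import *
s=st(); d=s['position'][:2]-AX; print(np.hypot(*d), np.arctan2(-d[0],d[1])-TH)
arc([.28,.21,.14,.07,.02],.1815)
```

```text
t 12.87 pos [0.5445 0.1455 0.1822] rpy [179.15   0.53 125.07] F [-1.94 -3.82 -1.49] w 0.0106 q [ 0.42  0.54 -0.97  1.82  0.52  1.04 -0.13]
0.06226067364703504 0.37794632511148774
t 12.87 pos [0.5445 0.1455 0.1822] rpy [179.15   0.53 125.07] F [-1.94 -3.82 -1.49] w 0.0106 q [ 0.42  0.54 -0.97  1.82  0.52  1.04 -0.13]
[[0.003, 0.0061, 0.0008], [0.0028, 0.0107, 0.0008], [0.0023, 0.0152, 0.0009], [0.0014, 0.0196, 0.001], [0.0006, 0.0228, 0.001]] [3.8, 7.8, 11.8, 15.8, 18.7]
```

Call:
servo_tool:
  delta_pos:
    - [0.001,0.005,0]
    - [0.001,0.0095,0]
    - [0.001,0.0135,0]
    - [0,0.018,0]
    - [0,0.021,0]
  yaw: [3.8,7.8,11.8,15.8,18]
  hand: [-1,-1,-1,-1,-1]

```text
t: 13.28
position: [0.5604, 0.1553, 0.1822]
eef_rot: [3.129, 0.007, 1.865]
ft_force: [-3.6, -5.8, 2.4]
width: 0.0103
```

Run:
```python
from h import *
s=st(); d=s['position'][:2]-AX; print(np.hypot(*d), np.arctan2(-d[0],d[1])-TH)
arc([.04,0,-.04],.1815)
```

```text
t 13.28 pos [0.5604 0.1553 0.1822] rpy [179.29   0.42 106.84] F [-3.55 -5.82  2.43] w 0.0103 q [ 0.34  0.54 -0.88  1.78  0.49  1.04 -0.43]
0.062390031769871325 0.07745909265633821
t 13.28 pos [0.5604 0.1553 0.1822] rpy [179.29   0.42 106.84] F [-3.55 -5.82  2.43] w 0.0103 q [ 0.34  0.54 -0.88  1.78  0.49  1.04 -0.43]
[[0.0028, 0.0021, 0.0007], [0.0029, 0.0047, 0.0007], [0.003, 0.0073, 0.0008]] [-0.7, 1.6, 3.9]
```

Call:
servo_tool:
  delta_pos:
    - [0,0.0015,0]
    - [0,0.003,0]
    - [0,0.004,0]
    - [0,0.004,0]
  yaw: [0.5,1,1.5,1.5]
  hand: [-1,-1,-1,-1]

```text
t: 13.62
position: [0.5627, 0.1562, 0.1822]
eef_rot: [3.132, 0.008, 1.839]
ft_force: [-6.5, -2.4, 3.6]
width: 0.0106
```

Call:
servo_tool:
  delta_pos:
    - [0,0.001,0]
    - [0,0.002,0]
    - [0,0.002,0]
  yaw: [0,0,0]
  hand: [-1,-1,-1]

```text
t: 13.87
position: [0.5636, 0.1565, 0.1823]
eef_rot: [3.134, 0.008, 1.84]
ft_force: [-4.7, -2.0, 1.4]
width: 0.0103
```

Call:
servo_tool:
  delta_pos:
    - [0,0.0015,0]
    - [0,0.003,0]
    - [0,0.003,0]
  yaw: [0,0,0]
  hand: [-1,-1,-1]

```text
t: 14.12
position: [0.5645, 0.1569, 0.1822]
eef_rot: [3.139, 0.009, 1.84]
ft_force: [-8.2, -3.2, 5.8]
width: 0.0109
```

Call:
servo_tool:
  delta_pos:
    - [0,0.0015,0]
    - [0,0.003,0]
    - [0,0.003,0]
  yaw: [0,0,0]
  hand: [-1,-1,-1]

```text
t: 14.37
position: [0.5645, 0.1569, 0.182]
eef_rot: [-3.138, 0.01, 1.841]
ft_force: [-11.7, -5.1, 8.1]
width: 0.0106
```

Call:
servo_tool:
  delta_pos:
    - [0,0.003,0]
    - [0,0.006,0]
    - [0,0.008,0]
    - [0,0.008,0]
  yaw: [0,0,0,0]
  hand: [-1,-1,-1,-1]

```text
t: 14.7
position: [0.5647, 0.157, 0.1817]
eef_rot: [-3.122, 0.013, 1.842]
ft_force: [-26.4, -10.1, 21.0]
width: 0.0104
```

Run:
```python
from h import *
s=st(); d=s['position'][:2]-AX; print(np.hypot(*d), np.arctan2(-d[0],d[1])-TH)
```

```text
t 14.7 pos [0.5647 0.157  0.1817] rpy [-178.87    0.77  105.55] F [-26.38 -10.09  20.98] w 0.0104 q [ 0.31  0.57 -0.86  1.74  0.49  1.09 -0.45]
0.06245860294238478 0.0024284106279788276
```

Call:
servo_tool:
  delta_pos:
    - [0,0,0]
    - [0,0,0]
    - [0,0,0]
  yaw: [0,0,0]
  hand: [-1,-1,-1]

```text
t: 14.95
position: [0.5641, 0.1567, 0.1822]
eef_rot: [-3.121, 0.014, 1.842]
ft_force: [-7.4, -2.8, 5.7]
width: 0.0104
```

Call:
servo_tool:
  delta_pos:
    - [0,0,0]
    - [0,0,0]
    - [0,0,0]
    - [0,0,0]
  yaw: [0,0,0,0]
  hand: [-0.6,-0.2,0,0]

```text
t: 15.28
position: [0.5648, 0.157, 0.1823]
eef_rot: [-3.122, 0.013, 1.842]
ft_force: [-0.2, 0.4, 0.6]
width: 0.0425
```

Call:
servo_tool:
  delta_pos:
    - [0,0,-0.02]
    - [0,0,-0.04]
    - [0,0,-0.07]
    - [0,0,-0.1]
    - [0,0,-0.1]
  yaw: [0,0,0,0,0]
  hand: [0,0,0,0,0]

```text
t: 15.7
position: [0.5695, 0.1611, 0.2885]
eef_rot: [-3.132, 0.013, 1.842]
ft_force: [0.6, 0.8, -0.2]
width: 0.0428
```

Run:
```python
from h import *
st()
for n in('side','top'): grab(n,n+'9')
W,p=cloud('side9');X=W.reshape(-1,3)
m=(X[:,2]>.18)&(X[:,2]<.215)&(abs(X[:,1]-.156)<.025)&(abs(X[:,0]-.56)<.025)
print('sidepin now',X[m].mean(0),'before .5570 .1608')
rad=np.hypot(X[:,0]-O[0],X[:,1]-O[1]);z=X[(rad<.018)&(X[:,2]>.17)][:,2];print(np.percentile(z,[50,90,99]))
cv2.imwrite('pics/c9.png',cv2.resize(p[150:290,220:360],None,fx=4,fy=4)[:,:,::-1])
W,p=cloud('top9');X=W.reshape(-1,3)
mp=(X[:,2]>.203)&(X[:,2]<.22)&(X[:,1]>.14)&(X[:,1]<.17)&(abs(X[:,0]-.56)<.03)
print('toppin',mp.sum(),X[mp].mean(0))
```

```text
t 15.7 pos [0.5695 0.1611 0.2885] rpy [-179.47    0.73  105.56] F [ 0.64  0.76 -0.17] w 0.0428 q [ 0.35  0.47 -0.92  1.62  0.4   1.27 -0.37]
sidepin now [0.56007052 0.16217088 0.19656685] before .5570 .1608
[0.18443257 0.18837622 0.18928133]
toppin 0 [nan nan nan]<stdin>:11: RuntimeWarning: Mean of empty slice.
  ret = um.true_divide(
```

View pics/c9.png

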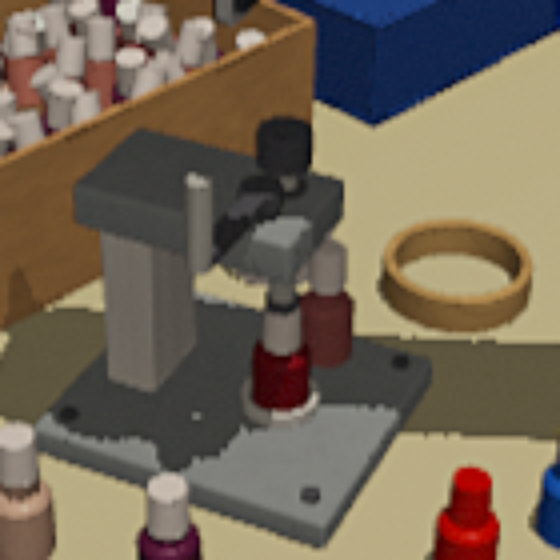

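View pics/top9.png

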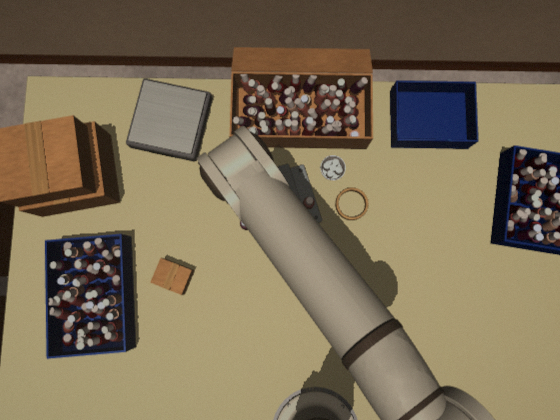

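Call:
servo_tool:
  delta_pos:
    - [0,0,-0.01]
    - [0,0,-0.01]
    - [0,0,-0.01]
    - [0,0,-0.01]
    - [0,0,-0.01]
  yaw: [0,0,0,0,0]
  hand: [0,0,0,0,0]

```text
t: 16.22
position: [0.5672, 0.1594, 0.293]
eef_rot: [-3.125, 0.013, 1.842]
ft_force: [-0.3, -0.1, 0.0]
width: 0.0426
```

Run:
```python
from h import *
st(); print(r.sign_off())
```

```text
t 16.22 pos [0.5672 0.1594 0.293 ] rpy [-179.04    0.77  105.55] F [-0.29 -0.06  0.05] w 0.0426 q [ 0.35  0.46 -0.93  1.61  0.39  1.28 -0.37]
the job is handed in; nothing more can be done
None
```

The stop is locked with its foot on the bottle's cap, and the job was handed in at 16.2 s with the gripper clear; sign-off gave no verdict.

- **Loosening:** I swung the lever loose to about 1.27 rad.
- **Lowering:** I pushed the knob down with shut fingers, finishing in small steps of 0.4 mm or less. I stopped at about 4.9 N on the tool. The rod alone needs about 1.6 N to slide, so I put the load on the cap at roughly 3 N. That is inferred, not measured directly.
- **Locking:** I pinched the pin and swung the lever back until it stopped moving under about 28 N of sideways force. By the tool position the lever was at about 0.00 rad in my stand frame, roughly 3 mm at the pin past where it started. Then I let go and lifted clear.

**Last checks:**
- **Stop and bottle:** The side view shows the foot still on the cap and the bottle upright in its nest. The knob top is at 189 mm, the same as before clamping.
- **Other things on the table:** Those in view had not visibly moved.
- **Check that failed:** The top camera could not confirm the pin because the arm hid it. The lever's final angle therefore rests on the hard stop, the tool position and the side view.

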